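# Dock the icing cartridge and hold its plunger at the dose mark

### The job

Take the white icing cartridge by its green fin, set it on the front of the steel dosing stand and slide it, shoe between the blue rails, fully home against the end stop so that the spring rollers snap in and hold it, with its plunger still fully down. Then let go of the fin, grip the plunger's black knob and pull it straight up until the red band on the rod is completely out of the barrel while the black band below it is still hidden, and finish holding it there: do not let go. The cartridge must stay home and the jar, the bowl and the cookie must be left where they are.

Things in the scene. Friction and masses are not known exactly. Their poses are not given: they have to be found in the camera images.
- stand: Fixed steel dosing stand. Origin on the table, under where the cartridge's origin lies when home; x axis = slide-in direction, from the open front to the end stop. Deck 110 mm wide, 16 mm high, x = -110 to 62 mm; bare landing x = -110 to -50. End stop: wall at x = 55, 22 mm above the deck. No part is over 38 mm above the table
- seat (a point): Point on the deck's top (16 mm above the table) straight above the stand's origin, same axes: the cartridge's origin lies here when home
- rail_mouth (a point): Centre of the rail's mouth on the deck, 5 mm before the seat, stand's axes. Blue lead-in walls, 14 mm high, narrow from 38 mm off centre (43 mm before this point) to 30 mm here. Then 60 mm of rail to the stop: inner faces 29.5 mm off centre, lips that overhang to 22.5 mm off centre, underside 9.5 mm and top 16 mm above the deck; they stop the cartridge lifting
- detent (a point): Point on the deck midway between two brass spring rollers in the cheeks, 10 mm past the seat. They stand 2 mm into the shoe's path: its front meets them with the cartridge about 50 mm short of home and needs about 5 N to pass; they then roll along its sides and snap into its notches in the last 5 mm, pressing it to the stop
- cartridge: Loose white cartridge, about 0.35 kg, origin at the underside centre of its shoe, z up, x forward (barrel end, enters the rail first). Shoe 110 long (x = -55 to 55), 56 wide, 8 mm thick, a notch in each side edge (x = 1 to 15). Square barrel 40 x 40 mm centred at x = 20, 88 mm high. Green grip fin at the rear, 12 mm thick in y, 32 mm long, centred at x = -39, top 96 mm high
- fin_top (a point): Centre of the top edge of the cartridge's green fin (x = -39, y = 0, z = 96 mm from the cartridge's origin), axes of the cartridge
- barrel_top (a point): Centre of the bore's mouth on the barrel's top (x = 20, y = 0, z = 88 mm from the cartridge's origin), axes of the cartridge. Round vertical bore, 17.5 mm wide, 72 mm deep (floor 16 mm above the cartridge's origin)
- plunger: Loose plunger, about 0.15 kg, in the cartridge's bore; sinks back if let go. Origin at the rod's lower tip, z up along the rod. Steel rod 16 mm thick, black knob 30 mm across at z = 77 to 105 mm. Red band z = 44 to 56, black band z = 20 to 30 mm. Fully down, its tip stands on the bore's floor; the red band is fully out after 28 mm of lift, the black band shows after 42 mm
- knob (a point): Centre of the plunger's black knob (on the rod's axis, 91 mm above its tip): knob radius 15 mm, height 28 mm
- jar: Loose closed glass jar with a green cap, 64 mm across, 100 mm high, origin at the underside: a bystander
- bowl: Loose blue bowl, 110 mm across, 60 mm high, origin at the underside: a bystander
- cookie: Loose round iced cookie, 64 mm across, 10 mm high, origin at the underside: a bystander

How it is judged (in metres and radians):
On the way:
1. the cartridge is home on the rail, with the plunger fully down (x of barrel_top in the frame of seat between 0.0175 and 0.0225 m and z of cartridge in the frame of seat between -0.003 and 0.003 m and angle between the z axis of cartridge and the z axis of seat, either way round below 0.05 rad and z of plunger in the frame of barrel_top below -0.064 m), for 0.2 s.
At the end, for the whole second after the job is handed in: The cartridge is home (within 3.5 mm along the rail, on the deck, level within 0.06 rad), and the fingers hold the plunger still, raised 27 to 43 mm from fully down, in line with the bore within 0.08 rad (x of barrel_top in the frame of seat between 0.0165 and 0.0235 m and z of cartridge in the frame of seat between -0.003 and 0.004 m and angle between the z axis of cartridge and the z axis of seat, either way round below 0.06 rad and z of plunger in the frame of barrel_top between -0.045 and -0.029 m and angle between the z axis of plunger and the z axis of cartridge, either way round below 0.08 rad and horizontal distance between plunger and barrel_top below 0.006 m and contact force between the fingers and plunger above 1 N and linear speed of each of plunger, cartridge below 0.01 m/s); the arm keeps its last pose, push and grip.
It fails at once if the jar is disturbed (moved over 30 mm) (distance of jar from where it was at the start of the episode above 0.03 m).
It fails at once if the bowl is disturbed (moved over 30 mm) (distance of bowl from where it was at the start of the episode above 0.03 m).
It fails at once if the cookie is disturbed (moved over 30 mm) (distance of cookie from where it was at the start of the episode above 0.03 m).
It also fails if it takes over 53 s, if anything falls off the work surface, if the arm or the gripper's body presses on something with over 40 N, if the wrist force passes 120 N, or if a joint passes its speed limit or range.

### The arm

A 6-joint arm with a two-finger parallel gripper is mounted at the origin on the work surface. World frame = base frame: x ahead of the robot, y to its left, z up, the work surface at z = 0. Lengths are in m, angles in degrees, forces in N, time in s.
With the tool pointing down it reaches from about 0.375 to 0.9 m from the base axis. Payload 3.1 kg.
Tool frame: the origin (TCP) lies midway between the tips of the shut fingers; the grasp point (between the pads) lies 19 mm behind it; z points along the fingers, y is the line along which they close (so a half turn about z gives the same grasp; the last joint's range is limited). The gripper opens to 87 mm and grips with 3 to 60 N. Pads are 19 mm wide; open, the fingers measure 117 mm over their backs; the gripper's body (75 mm by 190 mm) begins 51 mm behind the grasp point.
Start: joints at [-10.227, 30.224, 82.088, -0, 67.689, -10.227], TCP at [0.625, 0, 0.223] pointing down, gripper open.
Joint ranges: [-176.69, 176.69], [-43.24, 126.21], [12.49, 139.97], [-82, 262], [0, 151.66], [-163.58, 163.58]. Speed limits (degrees/s): [159.86, 159.86, 180, 180, 180, 180].

### API

Orientations are given as a 3x3 rotation matrix whose columns are the frame's x, y, z axes.
In Python, from rig import bot, cams gives the robot as it stands (bot), with the cameras (cams).
- The arm moves only by the shell command python3 steer.py 'ROWS'. ROWS is rows parted by semicolons, their numbers by spaces, 1 to 20 of them, each of 7 numbers: dx, dy, dz in m, then a rotation vector rx, ry, rz in degrees, then the opening from 0.0 (shut) to 1.0 (fully open); each row is the pose to reach, as a shift and turn from the pose commanded when the command began, along the tool's axes at that moment; what a row does not reach only later rows make up. A row lasts 1/10 s, in which the tool goes at most 0.05 m and 8.59 degrees, less where a joint would pass 70% of its speed; a pose out of reach is approached as far as the arm can. The fingers move at their own pace and stop on an object; the grip force is fixed at half the most. Time passes only in rows, so rows that do not move let the fingers close. It prints the time, the measured TCP pose, the force, the opening and the grip force at its end.
- bot.read_state(): the state, without advancing time (a new reading comes with each control period).
- cams.capture(name): name is "scene" or "side" or "wrist"; returns a dict with "color" (384x512x3 uint8, red, green, blue), "K" (3x3 intrinsics, pixels), "view" (4x4, takes a point from world to camera coordinates); the wrist camera has in their place "mount" (4x4, takes a point from camera to tool coordinates, whose origin is the TCP and whose axes are the flange's). Camera axes: x right, y up, looking along -z (the intrinsics and any distortion apply to the point x, -y, -z); pixel columns grow to the right and rows downward; lengths in m; the calibration is good to about 2 mm. A picture is of the moment at which its call begins: read the wrist's pose just before it. There is no depth.
- bot.hand_in(): hands the job in; it is judged then, once.
The state is a dict: "time_s": time; "joint_positions": joint angles; "qvel": joint speeds; "tau": joint torques, N m; "position": TCP position; "tcp_rot": TCP orientation; "force": force on the tool from outside, world axes, zero at the start; "moment": the same for the moment, N m; "opening": opening from 0.0 (shut) to 1.0 (fully open); "grasp_force": force on a finger pad.
Only numpy, scipy, OpenCV 4.12 (cv2) and the standard library are available. Lean on these libraries where they do the work, as an engineer would, in place of code of your own. Each camera call takes 0.05 s, during which the arm holds its last target. There are 200 camera calls.

## Working session

There is one attempt and no reset: what is moved stays moved. The work goes in short steps, Python scripts to look and compute and a shell command to move; the robot and the scene stay as the last step left them, time stands still between calls to the robot, and variables do not carry over. Pictures are saved under pics/ and viewed, at most 10 in all, crops included, and the job is handed in when it is done.

```bash
ls; mkdir -p pics
python3 - <<'E'
from rig import bot, cams
import cv2,numpy as np,pickle
d={}
for n in("scene","side"):
    c=cams.capture(n);d[n]=c;cv2.imwrite(f"pics/{n}0.png",c["color"][:,:,::-1])
    print(n,c["K"],c["view"],c.keys())
pickle.dump(d,open("c0.pkl","wb"))
a=np.hstack([d["scene"]["color"],d["side"]["color"]])
s=bot.read_state();print(s["time_s"],s["position"],s["tcp_rot"],s["opening"])
E
```

```text
pics
rig.py
steer.py
scene [[490.23725614   0.         255.47267057]
 [  0.         490.23725614 193.28196775]
 [  0.           0.           1.        ]] [[-0.85076742  0.52552088 -0.00475434  0.46630339]
 [-0.34167172 -0.5462144   0.76479426  0.11623285]
 [ 0.39931847  0.65228646  0.64425704 -1.3061941 ]
 [ 0.          0.          0.          1.        ]] dict_keys(['color', 'K', 'view'])
side [[379.26929169   0.         254.91528453]
 [  0.         379.26929169 189.33874418]
 [  0.           0.           1.        ]] [[ 0.76960155 -0.63852042  0.0022648  -0.43977066]
 [ 0.46250255  0.5598876   0.68747165 -0.34265309]
 [-0.44023272 -0.52803177  0.72620768 -0.78223289]
 [ 0.          0.          0.          1.        ]] dict_keys(['color', 'K', 'view'])
0.1 [6.24336355e-01 1.20856553e-04 2.21675486e-01] [[ 1.06457610e-06  9.99998160e-01 -1.91819232e-03]
 [ 9.99999951e-01 -4.66539473e-07  3.11771363e-04]
 [ 3.11769895e-04 -1.91819256e-03 -9.99998112e-01]] 1.0018699758027096
```

View pics/scene0.png

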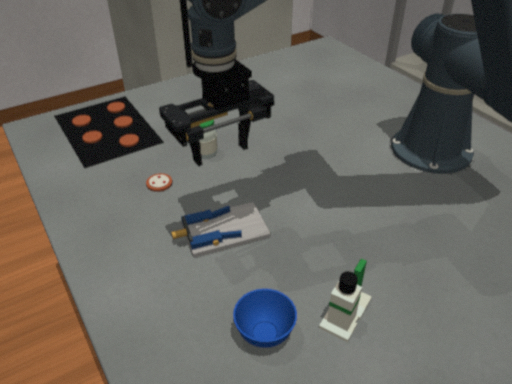

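View pics/side0.png

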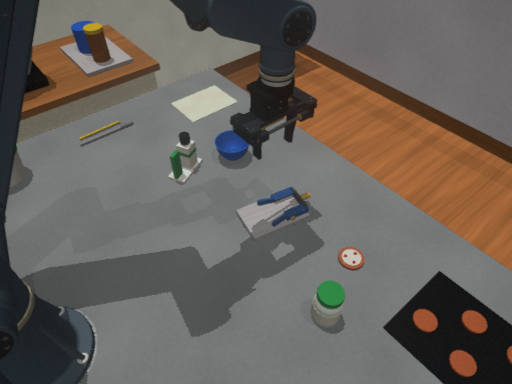

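Scene view: the cartridge is at (345,305), with fin (361,272) and knob (348,283). The stand is at (228,228), open end to the right. The bowl is at (265,317), the cookie at (159,182), and the jar is partly hidden behind the gripper at (208,140). The side view shows the same layout. Next I'll measure.

```bash
cat > h.py <<'E'
import numpy as np,cv2
def ray(c,uv,view=None):
    K=c["K"];V=c["view"] if view is None else view
    d=np.linalg.inv(K)@[uv[0],uv[1],1.];d=np.array([d[0],-d[1],-d[2]])
    R=V[:3,:3];return -R.T@V[:3,3],R.T@d
def onz(c,uv,z):
    o,d=ray(c,uv);return o+d*(z-o[2])/d[2]
def tri(c1,u1,c2,u2):
    o1,d1=ray(c1,u1);o2,d2=ray(c2,u2)
    t=np.linalg.lstsq(np.c_[d1,-d2],o2-o1,rcond=None)[0]
    a=o1+d1*t[0];b=o2+d2*t[1];return (a+b)/2,np.linalg.norm(a-b)
def proj(c,p):
    q=c["view"][:3,:3]@p+c["view"][:3,3];q=c["K"]@[q[0],-q[1],-q[2]];return q[:2]/q[2]
def wristcam(bot):
    s=bot.read_state();c=cams.capture("wrist");T=np.eye(4);T[:3,:3]=s["tcp_rot"];T[:3,3]=s["position"]
    c["view"]=np.linalg.inv(T@c["mount"]);c["s"]=s;return c
def blobs(c,lo,hi,amin=15):
    m=cv2.inRange(cv2.cvtColor(c["color"],cv2.COLOR_RGB2HSV),lo,hi)
    n,l,st,ce=cv2.connectedComponentsWithStats(m)
    return [(st[i].tolist(),ce[i].round(1).tolist()) for i in range(1,n) if st[i,4]>=amin],l
E
python3 - <<'E'
import pickle,cv2,numpy as np
from h import *
d=pickle.load(open("c0.pkl","rb"));a,b=d["scene"],d["side"]
for c in(a,b):
    print("green",blobs(c,(50,120,40),(80,255,255))[0]);print("blue",blobs(c,(100,120,40),(125,255,255))[0])
    print("yel",blobs(c,(15,120,80),(30,255,255),5)[0])
z=lambda c,x,y,w,h:cv2.resize(c["color"][y:y+h,x:x+w],(400,300),interpolation=cv2.INTER_CUBIC)
im=np.vstack([np.hstack([z(a,160,180,120,90),z(a,300,255,100,75)]),np.hstack([z(b,225,170,100,75),z(b,155,125,80,60)])])
cv2.imwrite("pics/crop.png",im[:,:,::-1])
E
```

```text
green [([200, 120, 13, 8, 63], [206.0, 123.7]), ([354, 259, 12, 26, 165], [359.7, 270.6]), ([330, 303, 21, 11, 48], [340.1, 308.2])]
blue [([185, 207, 44, 17, 295], [204.6, 215.1]), ([191, 231, 50, 17, 385], [211.5, 237.7]), ([233, 289, 64, 58, 2876], [264.6, 317.0])]
yel [([211, 117, 5, 2, 6], [212.8, 117.5]), ([206, 119, 4, 2, 5], [207.2, 119.2]), ([192, 121, 12, 6, 23], [197.0, 123.3]), ([172, 229, 15, 9, 98], [179.1, 233.0]), ([213, 240, 5, 5, 18], [215.4, 241.9])]
green [([171, 150, 7, 8, 28], [173.9, 153.9]), ([317, 281, 28, 27, 583], [330.6, 293.9])]
blue [([71, 21, 22, 32, 350], [80.7, 35.8]), ([215, 130, 34, 30, 696], [230.7, 144.8]), ([258, 188, 35, 15, 172], [278.4, 194.8]), ([273, 205, 35, 19, 173], [292.1, 211.9])]
yel [([83, 23, 21, 12, 190], [92.9, 28.6]), ([298, 114, 4, 3, 6], [299.5, 115.0]), ([80, 121, 40, 18, 88], [99.0, 129.6]), ([262, 127, 3, 3, 5], [263.0, 128.0]), ([301, 193, 9, 6, 36], [305.2, 195.5]), ([292, 216, 3, 4, 8], [292.9, 217.5])]
```

View pics/crop.png

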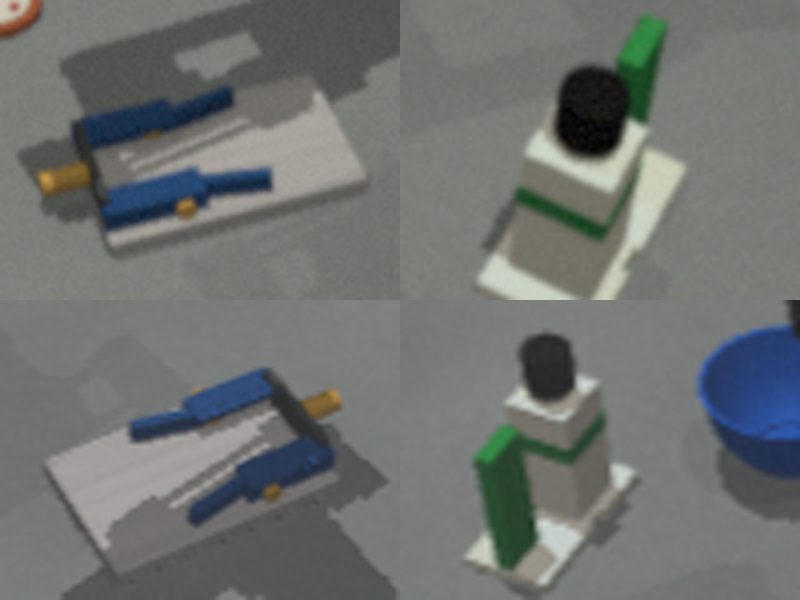

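Crop: stand deck front corners, scene about (253,203) and (270,234), side about (237,211) and (255,238). Fin top: scene (360,265), side (175,154). Knob top: scene (349,276), side (184,134).

Run:
```python
import pickle
from h import *
np.set_printoptions(precision=4,suppress=True)
d=pickle.load(open("c0.pkl","rb"));a,b=d["scene"],d["side"]
S=lambda x,y:(160+x/3.3333-.4,180+y/3.3333-.4)
A=lambda x,y:(300+(x-400)/4-.4,255+y/4-.4)
B=lambda x,y:(225+x/4-.4,170+(y-300)/4-.4)
C=lambda x,y:(155+(x-400)/5-.4,125+(y-300)/5-.4)
print("deck scene",onz(a,S(310,77),.016),onz(a,S(367,180),.016),onz(a,S(112,238),.016))
print("deck side",onz(b,B(47,463),.016),onz(b,B(120,573),.016))
print("fin",tri(a,A(641,39),b,C(502,447)), "@.096",onz(a,A(641,39),.096),onz(b,C(502,447),.096))
print("knob",tri(a,A(595,83),b,C(547,347)), "@.121",onz(a,A(595,83),.121),onz(b,C(547,347),.121))
# blue rail comps: front tips + far ends, top 0.016+.014/.016
for c,lab in((a,"scene"),(b,"side")):
    _,l=blobs(c,(100,120,40),(125,255,255))
    print(lab,"green jar",)
print("brass adj",tri(a,(174,233.5),b,(308,194)))
print("lead tips",tri(a,S(232,90),b,B(132,424)),tri(a,S(232,90),b,B(192,512)),tri(a,S(271,172),b,B(132,424)),tri(a,S(271,172),b,B(192,512)))
print("cookie",onz(a,(159,182),.01),"bowl",onz(a,(264.6,300),.06),"jar",onz(b,(330.6,293.9),.1))
```

```text
deck scene [ 0.5232 -0.0526  0.016 ] [0.5444 0.0519 0.016 ] [0.7052 0.0111 0.016 ]
deck side [0.5414 0.043  0.016 ] [ 0.5211 -0.0594  0.016 ]
fin (array([0.4957, 0.2664, 0.0938]), np.float64(0.003984038568067713)) @.096 [0.4954 0.2686 0.096 ] [0.496  0.2624 0.096 ]
knob (array([0.5478, 0.2928, 0.1228]), np.float64(0.002557743387638291)) @.121 [0.5454 0.2923 0.121 ] [0.5497 0.2938 0.121 ]
scene green jar
side green jar
brass adj (array([ 0.7232, -0.0452,  0.0291]), np.float64(0.004080012452589432))
lead tips (array([ 0.5913, -0.0083,  0.0679]), np.float64(0.027821142978946632)) (array([ 0.582 , -0.058 ,  0.0279]), np.float64(0.0016816809709834506)) (array([0.6002, 0.0246, 0.0296]), np.float64(0.0017435002155085611)) (array([ 0.5909, -0.0255, -0.0141]), np.float64(0.03466208176109518))
cookie [ 0.6726 -0.2441  0.01  ] bowl [0.666  0.2217 0.06  ] jar [ 0.5115 -0.3124  0.1   ]
```

Run:
```python
from rig import bot, cams
from h import *
import pickle
c=wristcam(bot);pickle.dump(c,open("w0.pkl","wb"));print(c["K"],c["mount"])
cv2.imwrite("pics/w0.png",c["color"][:,:,::-1])
for p in([.5325,-.0045,.016],[.591,-.0167,.03],[.4957,.2664,.096]):print(proj(c,np.array(p)))
```

```text
[[297.35138682   0.         256.77874239]
 [  0.         297.35138682 197.55216695]
 [  0.           0.           1.        ]] [[-8.48097254e-05  9.56713381e-01  2.91031785e-01  7.99762269e-02]
 [ 9.99999606e-01  3.38370333e-04 -8.20919725e-04  7.24294058e-04]
 [-8.83861407e-04  2.91031601e-01 -9.56713032e-01 -1.63041621e-01]
 [ 0.00000000e+00  0.00000000e+00  0.00000000e+00  1.00000000e+00]]
[183.92722701 176.81066464]
[229.2760114 188.9974116]
[  83.64180547 -153.40168904]
```

View pics/w0.png

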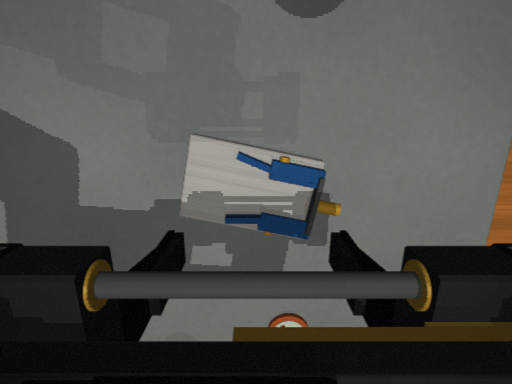

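Wrist view: stand seen from above. The deck front corners are about (191,135) and (180,215), the blue rails lie either side of the axis, and the brass adjuster tip is at (340,209).

Run:
```python
from h import *
import pickle
np.set_printoptions(precision=4,suppress=True)
c=pickle.load(open("w0.pkl","rb"))
hsv=cv2.cvtColor(c["color"],cv2.COLOR_RGB2HSV)
m=cv2.inRange(hsv,(95,120,40),(125,255,255));m[260:]=0
cs=[x for x in cv2.findContours(m,0,1)[0] if cv2.contourArea(x)>50]
for x in cs:
    pts=cv2.approxPolyDP(x,1.5,True)[:,0]
    for p in pts: print(p,onz(c,p,.031)[:2])
    print()
print("front",onz(c,(191,135.),.016)[:2],onz(c,(180.5,215),.016)[:2],"rear near",onz(c,(305,238),.016),onz(c,(325,161),.016))
y=blobs(c,(12,120,80),(32,255,255),4)[0];print([q for q in y if q[1][1]<260])
print("brass",onz(c,(340,209),.029))
```

```text
[225 218] [ 0.5846 -0.0546]
[226 222] [ 0.5857 -0.06  ]
[257 223] [ 0.6253 -0.0614]
[258 229] [ 0.6266 -0.0697]
[307 238] [ 0.6901 -0.0822]
[304 234] [ 0.686  -0.0766]
[305 221] [ 0.6864 -0.0586]
[263 213] [ 0.6329 -0.0478]
[260 215] [ 0.6291 -0.0505]
[227 215] [ 0.5873 -0.0505]

[237 157] [0.6014 0.0232]
[268 171] [0.6386 0.0062]
[270 178] [ 0.6411 -0.0025]
[315 188] [ 0.6967 -0.0151]
[319 178] [ 0.7008 -0.0025]
[324 177] [ 0.7068 -0.0013]
[325 174] [0.7078 0.0025]
[323 170] [0.7051 0.0074]
[282 163] [0.6553 0.0159]
[273 160] [0.6444 0.0196]
[271 165] [0.6421 0.0135]
[268 165] [0.6385 0.0135]
[241 153] [0.6062 0.0279]

front [0.5448 0.0476] [ 0.5243 -0.0561] rear near [ 0.6902 -0.0891  0.016 ] [0.7102 0.0157 0.016 ]
[([486, 142, 26, 104, 1320], [502.9, 208.7]), ([280, 157, 10, 6, 47], [284.6, 159.4]), ([317, 201, 24, 15, 259], [328.6, 208.0]), ([264, 232, 8, 3, 20], [267.3, 233.1])]
brass [ 0.7303 -0.0432  0.029 ]
```

```bash
python3 steer.py '0.13 -0.06 0 0 0 30 1; 0.2664 -0.129 0 0 0 63 1; 0.2664 -0.129 0 0 0 63 1; 0.2664 -0.129 0 0 0 63 1; 0.2664 -0.129 0 0 0 63 1; 0.2664 -0.129 0 0 0 63 1; 0.2664 -0.129 0 0 0 63 1; 0.2664 -0.129 0 0 0 63 1; 0.2664 -0.129 0 0 0 63 1; 0.2664 -0.129 0 0 0 63 1; 0.2664 -0.129 0 0 0 63 1; 0.2664 -0.129 0 0 0 63 1; 0.2664 -0.129 0 0 0 63 1'
python3 - <<'E'
from rig import bot, cams
from h import *
import pickle
np.set_printoptions(precision=4,suppress=True)
c=wristcam(bot);pickle.dump(c,open("w1.pkl","wb"))
cv2.imwrite("pics/w1.png",c["color"][:,:,::-1])
print(c["s"]["tcp_rot"])
print(proj(c,np.array([.4957,.2664,.096])),proj(c,np.array([.5478,.2928,.121])))
g,l=blobs(c,(50,120,40),(80,255,255))
for st,ce in g: print(st,ce,onz(c,ce,.096))
E
```

```text
time_s: 1.45
position: [0.4962, 0.266, 0.2225]
tcp_rot: [[0.891, 0.454, -0.0], [0.454, -0.891, -0.0], [-0.0, -0.0, -1.0]]
force: [0.0, -0.0, 0.2]
opening: 1.001
grasp_force: 0.0
[[ 0.8912  0.4537 -0.0001]
 [ 0.4537 -0.8912 -0.    ]
 [-0.0001 -0.0001 -1.    ]]
[255.6703 191.038 ] [255.5942 134.3622]
[249, 160, 11, 44, 443] [254.0, 182.9] [0.5025 0.2717 0.096 ]
```

View pics/w1.png

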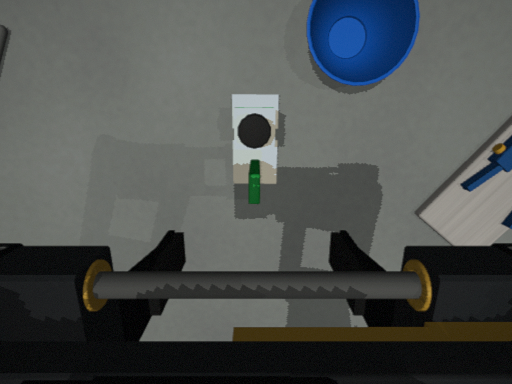

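Wrist view: aligned with the cartridge. Fin top about (254.5,190), knob top about (254.5,130), vertical in the image.

Run:
```python
from h import *
import pickle
np.set_printoptions(precision=4,suppress=True)
c=pickle.load(open("w1.pkl","rb"))
im=c["color"].astype(int)
print("fin col253 rows 155-206",[(r,im[r,253].tolist()) for r in range(156,208,3)])
print("fin row195",[(k,im[195,k,1]) for k in range(244,266)])
m=(im.max(2)<45);m[:105]=0;m[152:]=0;m[:,:230]=0;m[:,280:]=0
ys,xs=np.nonzero(m);k=(xs.mean(),ys.mean());print(k,len(xs))
# top disk: half extents
print(xs.min(),xs.max(),ys.min(),ys.max())
R=c["s"]["tcp_rot"];P=c["s"]["position"]
for n,uv,z in(("knob",(k[0],ys.min()+ (xs.max()-xs.min()+1)/2),.121),("finmid",(254.3,190),.096),("finrear",(254.3,204.5),.096)):
    p=onz(c,uv,z);print(n,uv,p,"tool",R.T@(p-P))
```

```text
fin col253 rows 155-206 [(156, [184, 193, 187]), (159, [109, 131, 117]), (162, [5, 53, 18]), (165, [8, 55, 20]), (168, [8, 54, 18]), (171, [11, 50, 19]), (174, [16, 102, 36]), (177, [37, 135, 61]), (180, [22, 88, 38]), (183, [24, 91, 39]), (186, [28, 120, 51]), (189, [24, 90, 40]), (192, [17, 85, 35]), (195, [22, 88, 36]), (198, [16, 85, 35]), (201, [18, 86, 33]), (204, [77, 80, 75]), (207, [77, 82, 77])]
fin row195 [(244, np.int64(73)), (245, np.int64(74)), (246, np.int64(72)), (247, np.int64(73)), (248, np.int64(69)), (249, np.int64(77)), (250, np.int64(85)), (251, np.int64(88)), (252, np.int64(87)), (253, np.int64(88)), (254, np.int64(87)), (255, np.int64(86)), (256, np.int64(84)), (257, np.int64(85)), (258, np.int64(81)), (259, np.int64(69)), (260, np.int64(76)), (261, np.int64(80)), (262, np.int64(81)), (263, np.int64(80)), (264, np.int64(80)), (265, np.int64(80))]
(np.float64(254.093107617896), np.float64(130.63119709794438)) 827
239 270 114 147
knob (np.float64(254.093107617896), np.float64(130.0)) [0.5505 0.2956 0.121 ] tool [ 0.0619 -0.0017  0.1015]
finmid (254.3, 190) [0.496  0.2681 0.096 ] tool [ 0.0008 -0.0019  0.1265]
finrear (254.3, 204.5) [0.4823 0.2612 0.096 ] tool [-0.0146 -0.002   0.1265]
```

```bash
python3 steer.py '0.001 -0.0018 0.05 0 0 0 1; 0.001 -0.0018 0.1 0 0 0 1; 0.001 -0.0018 0.14 0 0 0 0.6; 0.001 -0.0018 0.165 0 0 0 0.5; 0.001 -0.0018 0.165 0 0 0 0.5; 0.001 -0.0018 0.165 0 0 0 0.3; 0.001 -0.0018 0.165 0 0 0 0; 0.001 -0.0018 0.165 0 0 0 0; 0.001 -0.0018 0.165 0 0 0 0; 0.001 -0.0018 0.165 0 0 0 0; 0.001 -0.0018 0.165 0 0 0 0; 0.001 -0.0018 0.165 0 0 0 0; 0.001 -0.0018 0.165 0 0 0 0; 0.001 -0.0018 0.165 0 0 0 0'
```

```text
time_s: 2.9
position: [0.496, 0.2685, 0.0577]
tcp_rot: [[0.891, 0.454, -0.0], [0.454, -0.891, 0.0], [-0.0, -0.0, -1.0]]
force: [-0.2, -0.2, 0.8]
opening: 0.138
grasp_force: 30.0
```

```bash
python3 steer.py '0 0 -0.02 0 0 0 0; 0 0 -0.05 0 0 0 0; 0 0 -0.08 0 0 0 0; 0 0.01 -0.09 0 0 0 0; -0.01 0.03 -0.09 0 0 4 0; -0.02 0.055 -0.09 0 0 8 0; -0.03 0.08 -0.09 0 0 12 0; -0.04 0.105 -0.09 0 0 16 0; -0.052 0.13 -0.09 0 0 20 0; -0.063 0.155 -0.09 0 0 24 0; -0.073 0.18 -0.09 0 0 28 0; -0.084 0.205 -0.09 0 0 32 0; -0.095 0.228 -0.09 0 0 35 0; -0.102 0.242 -0.09 0 0 37.5 0; -0.1051 0.2484 -0.09 0 0 38.4 0; -0.1051 0.2484 -0.09 0 0 38.4 0; -0.1051 0.2484 -0.09 0 0 38.4 0; -0.1051 0.2484 -0.09 0 0 38.4 0'
python3 - <<'E'
from rig import bot, cams
from h import *
import pickle
np.set_printoptions(precision=4,suppress=True)
c=wristcam(bot);pickle.dump(c,open("w2.pkl","wb"))
for n in("scene","side"):
    k=cams.capture(n);cv2.imwrite(f"pics/{n}2.png",k["color"][:,:,::-1])
cv2.imwrite("pics/w2.png",c["color"][:,:,::-1])
E
```

```text
time_s: 4.7
position: [0.5146, 0.0004, 0.1472]
tcp_rot: [[0.981, -0.196, -0.001], [-0.196, -0.981, 0.001], [-0.001, -0.0, -1.0]]
force: [0.3, 0.1, -6.1]
opening: 0.133
grasp_force: 30.0
```

View pics/w2.png

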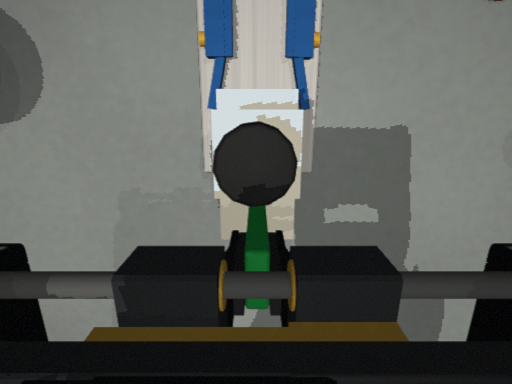

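Wrist view: the cartridge hangs level and in line. The rail blocks' inner edges are at columns about 233 and 286, with the fin at column 257. I'll check the lateral and yaw offsets.

Run:
```python
from h import *
import pickle
np.set_printoptions(precision=4,suppress=True)
c=pickle.load(open("w2.pkl","rb"));R=c["s"]["tcp_rot"];P=c["s"]["position"]
t=lambda uv,z:R.T@(onz(c,uv,z)-P)
m=cv2.inRange(cv2.cvtColor(c["color"],cv2.COLOR_RGB2HSV),(95,120,40),(125,255,255))
for r in(5,20,35,50,58):
    xs=np.nonzero(m[r])[0];L=xs[xs<257];Q=xs[xs>257]
    a=t((L.max()+.5,r),.032);b=t((Q.min()-.5,r),.032);print(r,a,b,"mid y",(a[1]+b[1])/2,"w",abs(a[1]-b[1]))
im=c["color"].astype(int)
for r in(93,100): 
    x=[k for k in range(195,325) if im[r,k].min()>140 or (im[r,k].min()>115 and 212<k<300)];print(r,x[0],x[-1])
# shoe front expected: tool x=.094, z=+.0577-.008
for y in(-.028,.028): print("shoe front corner proj",proj(c,P+R@np.array([.094,y,.0497])))
print("knob proj",proj(c,P+R@np.array([.059,0,.0577-.121])))
b,_=blobs(c,(50,120,40),(80,255,255));print(b)
# rail block front row
print("mouth",[r for r in range(40,70) if m[r,228]],t((228,56.5),.032))
```

```text
5 [ 0.1609 -0.0206  0.115 ] [0.1609 0.0251 0.115 ] mid y 0.0022120073118345896 w 0.045716212760625444
20 [ 0.1501 -0.0209  0.115 ] [0.15   0.0246 0.115 ] mid y 0.0018266028006138912 w 0.04548641057009851
35 [ 0.139  -0.0204  0.115 ] [0.1389 0.0249 0.115 ] mid y 0.002268965537345546 w 0.04525006524897053
50 [ 0.1275 -0.0206  0.115 ] [0.1275 0.0244 0.115 ] mid y 0.0018739887640630629 w 0.045007847338930845
58 [ 0.1213 -0.0268  0.1151] [0.1213 0.0305 0.115 ] mid y 0.0018851331181220943 w 0.05730653628012082
93 201 316
100 202 315
shoe front corner proj [214.9977  87.1704]
shoe front corner proj [298.3412  87.1555]
knob proj [256.0994 174.9681]
[([244, 206, 26, 66, 1407], [256.8, 241.7]), ([245, 299, 25, 10, 230], [256.9, 303.3])]
mouth [40, 41, 42, 43, 44, 45, 46, 47, 48, 49, 50, 51, 52, 53, 54, 55, 56] [ 0.1225 -0.0246  0.1151]
```

```bash
python3 steer.py '0 0.0008 0.03 0 0 0 0; 0 0.0008 0.055 0 0 0 0; 0 0.0008 0.066 0 0 0 0; 0 0.0008 0.07 0 0 0 0; 0 0.0008 0.072 0 0 0 0; 0 0.0008 0.073 0 0 0 0; 0 0.0008 0.073 0 0 0 0; 0 0.0008 0.073 0 0 0 0'
```

```text
time_s: 5.65
position: [0.5165, -0.0015, 0.0757]
tcp_rot: [[0.98, -0.198, 0.004], [-0.198, -0.98, -0.001], [0.004, -0.0, -1.0]]
force: [1.2, 0.0, 0.2]
opening: 0.135
grasp_force: 30.0
```

```bash
python3 steer.py '0.006 0 0 0 0 0 0; 0.012 0 0 0 0 0 0; 0.018 0 0 0 0 0 0; 0.024 0 0 0 0 0 0; 0.028 0 0 0 0 0 0; 0.032 0 0 0 0 0 0; 0.035 0 0 0 0 0 0; 0.035 0 0 0 0 0 0'
```

```text
time_s: 6.45
position: [0.5502, -0.0085, 0.0745]
tcp_rot: [[0.98, -0.198, 0.001], [-0.198, -0.98, -0.0], [0.001, 0.0, -1.0]]
force: [-0.2, 0.1, 0.7]
opening: 0.142
grasp_force: 30.0
```

```bash
python3 steer.py '0.004 0 0 0 0 0 0; 0.008 0 0 0 0 0 0; 0.012 0 0 0 0 0 0; 0.016 0 0 0 0 0 0; 0.02 0 0 0 0 0 0; 0.024 0 0 0 0 0 0; 0.028 0 0 0 0 0 0; 0.032 0 0 0 0 0 0; 0.036 0 0 0 0 0 0; 0.04 0 0 0 0 0 0; 0.044 0 0 0 0 0 0'
```

```text
time_s: 7.55
position: [0.5924, -0.0169, 0.0742]
tcp_rot: [[0.98, -0.198, -0.001], [-0.198, -0.98, 0.0], [-0.001, -0.0, -1.0]]
force: [-0.8, 0.5, -3.9]
opening: 0.136
grasp_force: 30.0
```

```bash
python3 steer.py '0.003 0 0 0 0 0 0; 0.005 0 0 0 0 0 0; 0.007 0 0 0 0 0 0; 0.009 0 0 0 0 0 0; 0.01 0 0 0 0 0 0; 0.011 0 0 0 0 0 0; 0.012 0 0 0 0 0 0; 0.012 0 0 0 0 0 0; 0.012 0 0 0 0 0 0'
```

```text
time_s: 8.45
position: [0.6008, -0.0185, 0.0747]
tcp_rot: [[0.98, -0.198, -0.007], [-0.198, -0.98, 0.001], [-0.007, -0.0, -1.0]]
force: [-6.3, 2.4, 1.7]
opening: 0.135
grasp_force: 30.0
```

```bash
python3 steer.py '0.002 0 0 0 0 0 0; 0.004 0 0 0 0 0 0; 0.006 0 0 0 0 0 0; 0.006 0 0 0 0 0 0; 0.006 0 0 0 0 0 0'
python3 - <<'E'
from rig import bot, cams
from h import *
c=wristcam(bot);s=cams.capture("scene");b=cams.capture("side")
z=lambda c,x,y,w,h:cv2.resize(c["color"][y:y+h,x:x+w],(400,300),interpolation=cv2.INTER_CUBIC)
im=np.hstack([z(s,150,150,120,90),z(b,235,140,120,90)])
im=np.vstack([im,np.hstack([cv2.resize(c["color"],(400,300)),z(c,160,0,200,150)])])
cv2.imwrite("pics/home.png",im[:,:,::-1])
E
```

```text
time_s: 8.95
position: [0.6012, -0.0184, 0.0751]
tcp_rot: [[0.98, -0.197, -0.019], [-0.197, -0.98, 0.003], [-0.019, 0.0, -1.0]]
force: [-18.0, 2.5, 13.1]
opening: 0.14
grasp_force: 30.0
```

View pics/home.png

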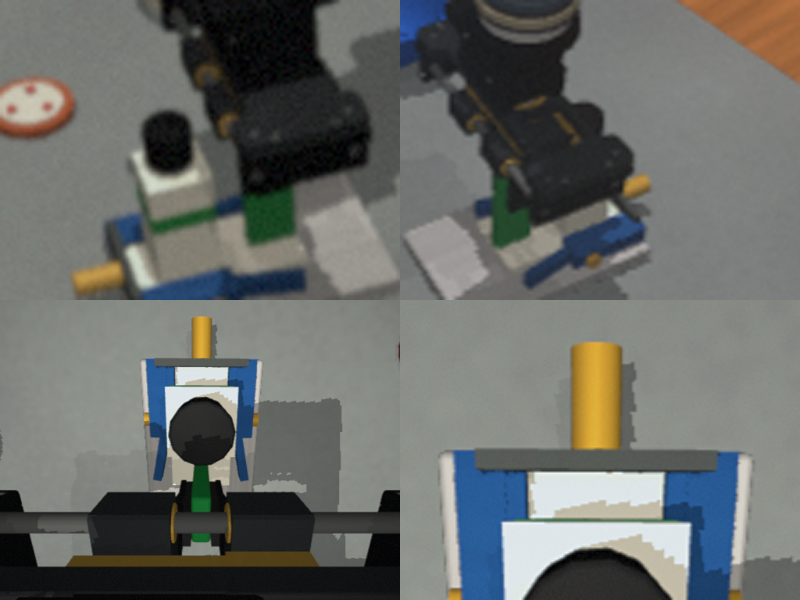

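The picture shows the shoe against the stop between the rails with the plunger down. The force rose to 18 N with no travel, so it is home. Next: relax, open, rise.

```bash
python3 steer.py '-0.004 0 0 0 0 0 0; -0.007 0 0 0 0 0 0; -0.008 0 0 0 0 0 0; -0.008 0 0 0 0 0 0; -0.008 0 0 0 0 0 0.4; -0.008 0 0 0 0 0 0.7; -0.008 0 0 0 0 0 0.8; -0.008 0 0 0 0 0 0.8; -0.008 0 0 0 0 0 0.8'
```

```text
time_s: 10.0
position: [0.603, -0.0191, 0.0749]
tcp_rot: [[0.98, -0.198, 0.002], [-0.198, -0.98, -0.0], [0.002, 0.0, -1.0]]
force: [0.4, 0.1, 0.8]
opening: 0.505
grasp_force: 0.0
```

```bash
python3 steer.py '0 0 -0.02 0 0 0 0.8; 0 0 -0.05 0 0 0 0.8; 0 0 -0.1 0 0 0 0.8; 0 0 -0.13 0 0 0 0.8; 0 0 -0.13 0 0 0 0.8; 0 0 -0.13 0 0 0 0.8; 0 0 -0.13 0 0 0 0.8'
python3 - <<'E'
from rig import bot, cams
from h import *
np.set_printoptions(precision=4,suppress=True)
c=wristcam(bot);R=c["s"]["tcp_rot"];P=c["s"]["position"];t=lambda uv,z:R.T@(onz(c,uv,z)-P)
cv2.imwrite("pics/w3.png",c["color"][:,:,::-1])
m=(c["color"].max(2)<50).astype(np.uint8)
n,l,st,ce=cv2.connectedComponentsWithStats(m)
for i in range(1,n):
    if st[i,4]>200:print("dark",st[i],ce[i],t(ce[i],.137))
print("expect knob",proj(c,P+R@np.array([.057,0,P[2]-.137])))
print(blobs(c,(50,120,40),(80,255,255))[0])
E
```

```text
time_s: 10.7
position: [0.6012, -0.0187, 0.2032]
tcp_rot: [[0.98, -0.198, -0.003], [-0.198, -0.98, 0.001], [-0.003, -0.0, -1.0]]
force: [-0.9, 0.3, -0.3]
opening: 0.798
grasp_force: 0.0
dark [ 239  117   37   39 1120] [257.0473 135.9366] [0.0603 0.0003 0.0661]
dark [    0   230   512   154 51238] [245.788  319.6228] [-0.1064 -0.0101  0.0665]
expect knob [256.7111 140.2854]
[([251, 167, 12, 51, 560], [256.5, 192.9])]
```

View pics/w3.png

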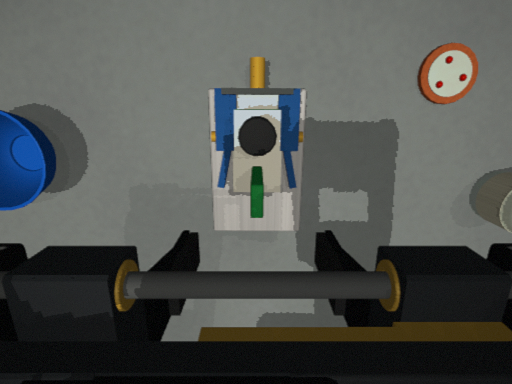

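Wrist view: cartridge home in the rails, shoe against the stop, knob at (257,136) centred, fin released.

```bash
python3 steer.py '0.03 0 0 0 0 0 0.8; 0.058 0 0.01 0 0 0 0.8; 0.058 0 0.04 0 0 0 0.8; 0.058 0 0.07 0 0 0 0.8; 0.058 0 0.085 0 0 0 0.8; 0.058 0 0.09 0 0 0 0.8; 0.058 0 0.09 0 0 0 0.8; 0.058 0 0.09 0 0 0 0.8'
```

```text
time_s: 11.55
position: [0.66, -0.0306, 0.1156]
tcp_rot: [[0.98, -0.198, 0.002], [-0.198, -0.98, -0.0], [0.002, 0.0, -1.0]]
force: [0.5, -0.7, 0.2]
opening: 0.803
grasp_force: 0.0
```

```bash
python3 steer.py '0 0 0.002 0 0 0 0.8; 0 0 0.002 0 0 0 0.8; 0 0 0.002 0 0 0 0.5; 0 0 0.002 0 0 0 0.3; 0 0 0.002 0 0 0 0.2; 0 0 0.002 0 0 0 0.2; 0 0 0.002 0 0 0 0.2; 0 0 0.002 0 0 0 0; 0 0 0.002 0 0 0 0; 0 0 0.002 0 0 0 0; 0 0 0.002 0 0 0 0; 0 0 0.002 0 0 0 0'
```

```text
time_s: 12.75
position: [0.6591, -0.0304, 0.1125]
tcp_rot: [[0.98, -0.198, -0.0], [-0.198, -0.98, -0.0], [-0.0, 0.0, -1.0]]
force: [-0.7, -1.1, 0.3]
opening: 0.341
grasp_force: 30.0
```

```bash
python3 steer.py '0 0 -0.003 0 0 0 0; 0 0 -0.008 0 0 0 0; 0 0 -0.013 0 0 0 0; 0 0 -0.018 0 0 0 0; 0 0 -0.023 0 0 0 0; 0 0 -0.028 0 0 0 0; 0 0 -0.032 0 0 0 0; 0 0 -0.035 0 0 0 0; 0 0 -0.035 0 0 0 0; 0 0 -0.035 0 0 0 0; 0 0 -0.035 0 0 0 0; 0 0 -0.035 0 0 0 0; 0 0 -0.035 0 0 0 0'
python3 - <<'E'
from rig import bot, cams
from h import *
s=cams.capture("scene");b=cams.capture("side")
z=lambda c,x,y,w,h:cv2.resize(c["color"][y:y+h,x:x+w],(400,300),interpolation=cv2.INTER_CUBIC)
cv2.imwrite("pics/end.png",np.hstack([z(s,160,160,108,81),z(b,245,140,108,81)])[:,:,::-1])
E
```

```text
time_s: 14.05
position: [0.659, -0.0304, 0.1473]
tcp_rot: [[0.98, -0.198, -0.0], [-0.198, -0.98, 0.0], [-0.0, -0.0, -1.0]]
force: [0.1, -0.2, -1.2]
opening: 0.338
grasp_force: 30.0
```

View pics/end.png

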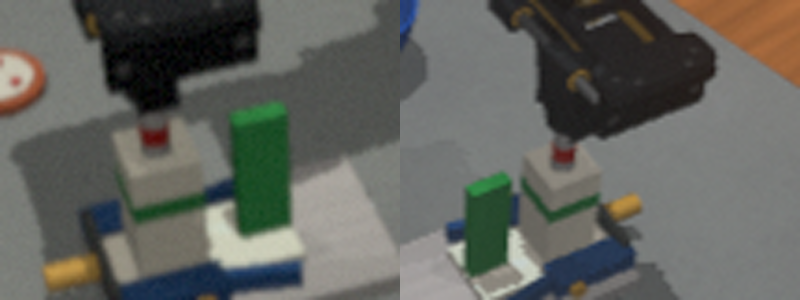

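The picture shows the red band fully out of the barrel at (155,132) with bare steel beneath it. The black band is hidden and the cartridge is still seated.

```bash
python3 steer.py '0 0 0 0 0 0 0; 0 0 0 0 0 0 0; 0 0 0 0 0 0 0'; python3 -c "
from rig import bot, cams
print(bot.hand_in())"
```

```text
time_s: 14.45
position: [0.6591, -0.0304, 0.1475]
tcp_rot: [[0.98, -0.198, 0.0], [-0.198, -0.98, -0.0], [0.0, 0.0, -1.0]]
force: [0.5, 0.9, -0.9]
opening: 0.336
grasp_force: 30.0
the job is handed in; nothing more can be done
None
```

I handed the job in at 14.45 s: the cartridge is home against the end stop and the arm is holding the plunger raised about 35 mm, with the red band fully out and the black band hidden; no verdict came back.

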